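Key a handwheel into a sample gear unit on the design desk

ROBOT

A 6-joint arm with a two-finger parallel gripper is mounted at the origin on the work surface. World frame = base frame: x ahead of the robot, y to its left, z up, the work surface at z = 0. Lengths are in m, angles in rad, forces in N, time in s.
With the tool pointing down it reaches from about 0.275 to 0.875 m from the base axis. Payload 12.5 kg.
Tool frame: the origin (TCP) lies between the finger pads; the fingertips stand 14 mm ahead of it and the grasp point (between the pads) lies 5 mm behind it; x points along the fingers, y is the direction in which the jaws open and shut, and the axes are right-handed (so a half turn about x gives the same grasp; the last joint's range is limited). The gripper opens to 85 mm and grips with 20 to 120 N. Pads are 22 mm wide; open, the fingers measure 114 mm over their backs; the gripper's body (76 mm by 85 mm) begins 54 mm behind the grasp point. The pads swing forward as they close: fully open they stand 13 mm farther back than shut.
Start: joints at [-1.246, 0.351, 1.652, -0, 1.139, -0.085], TCP at [0.219, -0.504, 0.245] pointing down, gripper open.
Joint ranges: [-2.75, 2.75], [-0.79, 2.1], [0.01, 2.65], [-1.57, 4.71], [0.07, 3.14], [-2.87, 2.87]. Speed limits (rad/s): [2.22, 2.22, 2.79, 3.14, 3.14, 3.14].

INTERFACE

Orientations are given as a 3x3 rotation matrix whose columns are the frame's x, y, z axes.
In Python, from cell import * gives the robot as it stands.
- The arm moves only by the tool play_rows, never from a script. Its argument "plan" is a list of rows, each a list of 6 numbers: the shift along the tool's x, y, z in mm, then the turn, a rotation vector about the tool's x, y, z in rad. In form: [[tx, ty, tz, wx, wy, wz], ...]. A call has 1 to 8 rows; each row shifts and turns the pose as measured when the row begins, along the tool's axes as they then stand; what a row does not reach is not made up. A row lasts 1/12 s, in which the tool goes at most 41.7 mm and 7.16 degrees, less where a joint would pass 70% of its speed; a pose out of reach is approached as far as the arm can. A call with a gripper value outside its range is refused whole. "jaw" is the finger opening in mm, from 0 to 85.4, set as the call begins (left out, the last holds). The fingers move at their own pace and stop on an object; "grip_force" is the grip in N (left out, the last holds). Time passes only in rows, so rows that do not move let the fingers close. It gives the time, the measured TCP pose, the force and the opening at its end, in the units of the state.
- read_state(): the state, without advancing time (a new reading comes with each control period).
- read_camera(name): name is "scene" or "top" or "wrist"; returns a dict with "image" (420x560x3 uint8, red, green, blue), "vertical_fov" (degrees; the focal length in pixels is half the picture's height over the tangent of half this angle, whatever the lens; pixels are square), "cx", "cy" (the principal point, pixels), "k1" (the pictures are not rectified: a ray, as slopes to the right and down, at radius r is drawn at 1 + k1 r^2 times it, then the intrinsics apply), "R" (3x3) and "t" (3): a world point X has camera coordinates R X + t. Camera axes: x right, y down, z forward; pixel columns grow to the right and rows downward; lengths in m; the calibration is good to about 2 mm. A picture is of the moment at which its call begins. There is no depth.
- job_done(): hands the job in, once; it reports no verdict.
The state is a dict: "time": time; "qpos": joint angles; "joint_velocities": joint speeds; "joint_efforts": joint torques, N m; "tcp_pos": TCP position; "tcp_rot": TCP orientation; "contact_force": force on the tool from outside, world axes, zero at the start; "torque": the same for the moment, N m; "opening": finger opening in m.
Only numpy, scipy, OpenCV 4.12 (cv2) and the standard library are available. Lean on these libraries where they do the work, as an engineer would, in place of code of your own. Each camera call takes 0.05 s, during which the arm holds its last target.

TASK

The red-gripped handwheel stands loose in the bore of the gear unit, its key riding on top of the hollow shaft inside. Crank it round by its grip, without lifting it out and without forcing it, until you feel the key drop into the hidden keyway; then press down on the hub until the collar sits flush on the unit's boss. Let go and leave everything else on the desk where it is.

Things in the scene. Friction and masses are not known exactly. Their poses are not given: they have to be found in the camera images.
- gear_unit: aluminium worm gear unit on a dark steel plate 190 x 170 mm, fixed to the desk. Origin: on the upright bore's axis at desk height, z up. Worm tube on its +x side, input flange facing -y, both lower than the boss. The hollow shaft inside cannot turn; its keyway points in a direction not given, different every time: 0.7 to 5.6 rad of handwheel turn away; either direction will find it
- boss_face (a point): centre of the round steel boss on top of the gear unit (72 mm across, hole 40 mm), on the bore's axis, 105 mm above the desk. The hollow shaft's end face (bore 25 mm, greased, one keyway 9 mm wide) is hidden 15 mm below it
- handwheel: loose handwheel, 0.3 to 0.45 kg. Origin: on its axis at the collar's underside; z up, x to the grip. Collar 68 mm across; hub 32 across; 3 spokes; black rim 122 across, its top 26 mm above the origin. Stub shaft below: 24 mm across, 83 long, one key. At the start the collar is 16 mm above the boss, the wheel leaning and wobbling a little. Home: collar flush on the boss, origin at boss_face
- grip (a point): on the axis of the red grip, 45 mm above the handwheel's origin. The grip is upright, 19 mm across, 55 mm from the wheel's axis, 31 to 70 mm above the origin. It pushes round with under 3 N; when the key meets the keyway the wheel drops by itself about 5 mm onto a spring plunger and turns no further (hard stop). If it hangs on the key's side under a hard push, easing off lets it fall
- hub_top (a point): centre of the hub's flat top, on the wheel's axis, 30 mm above the handwheel's origin. Once the key has dropped, a straight push down here of 8 to 16 N takes the shaft past the spring plunger, another 11 mm, and home; it stays down when released
- caliper: bystander: dial caliper lying flat beside the gear unit, 230 mm long, 19 mm high; origin under the middle of its beam
- flange_part: bystander: machined aluminium flange sample, 72 mm across, 54 mm high, near the gear unit; origin under its centre
- hex_key: bystander: black L-shaped hex key, 90 x 20 mm, 6 mm thick, lying near the gear unit; origin at the middle of its long leg
- pen_mug: bystander: white mug, 84 mm across, holding pens and scissors, 150 mm high in all; origin under its centre
- puck_controller: bystander: round desk controller, steel foot and black cap, 78 mm across, 47 mm high; origin under its centre
- sticky_notes: bystander: yellow pads of notes, 80 mm square, 30 mm high; origin under the centre
- pc_mouse: bystander: grey computer mouse on a round black mat, 34 mm high; origin under its centre
Not all that is in view belongs to the job. What is shaped like the handwheel but purple or turquoise is not meant.

How it is judged:
By the outcome, as a careful person would: the job done as asked, in the order asked, and still so for the second after the job is handed in, with the robot touching nothing.
It also fails if it takes over 72 s, if anything falls off the work surface, if the arm or the gripper's body presses on something with over 40 N, if the wrist force passes 120 N, or if a joint passes its speed limit or range.

## Working session

There is one attempt and no reset: what is moved stays moved. The work goes in short steps, Python scripts to look and compute and a tool call to move; the robot and the scene stay as the last step left them, time stands still between calls to the robot, and variables do not carry over. Pictures are saved under pics/ and viewed, and the job is handed in when it is done.

Besides the shell and the picture viewer there is one more tool, called after "Call:" by a JSON object that holds its "fn" and its "kwargs", one argument or row to a line. play_rows: Moves the arm, as the interface text tells. Its arguments: {"type":"object","properties":{"plan":{"type":"array","items":{"type":"array","items":{"type":"number"}}},"jaw":{"type":"number"},"grip_force":{"type":"number"}},"required":["plan"]}

```bash
ls; mkdir -p pics
python3 - <<'E'
from cell import *
import cv2
s=read_state(); print(s)
for n in ("scene","top","wrist"):
    c=read_camera(n); cv2.imwrite(f"pics/{n}0.png",c["image"][:,:,::-1])
    print(n,{k:v for k,v in c.items() if k!="image"})
E
```

```text
pics
{'time': 0.0, 'qpos': array([-1.24559478e+00,  3.51227101e-01,  1.65243359e+00,  3.34697162e-05,
        1.13909292e+00, -8.45756650e-02]), 'joint_velocities': array([-0.00083187, -0.00023128,  0.00150476,  0.00021008,  0.00034118,
       -0.00355909]), 'joint_efforts': array([-1.26797568e-03, -5.06097901e+01, -2.91409600e+01, -1.52994317e-04,
        4.47160477e-03,  4.25141650e-06]), 'tcp_pos': array([ 0.21906407, -0.50414588,  0.2447598 ]), 'tcp_rot': array([[-3.42119803e-04,  3.98391934e-01, -9.17215215e-01],
       [ 1.10981948e-03, -9.17214552e-01, -3.98392060e-01],
       [-9.99999326e-01, -1.15424112e-03, -1.28345865e-04]]), 'contact_force': array([ 0.28356464, -0.38778453,  0.00235726]), 'torque': array([ 0.01168518, -0.02931931, -0.05030566]), 'opening': 0.08559191809232411}
scene {'vertical_fov': 43.28471013980661, 'cx': 274.74311739568975, 'cy': 212.40811378090228, 'k1': 0.016312082534276427, 'R': array([[ 0.77840402,  0.62776012,  0.00209992],
       [ 0.44882753, -0.5541879 , -0.70102041],
       [-0.43890891,  0.54661961, -0.71313811]]), 't': array([-0.38495383, -0.13116051,  1.97632305])}
top {'vertical_fov': 44.05419908543823, 'cx': 288.59566853875674, 'cy': 204.87904139146477, 'k1': -0.17863999070533162, 'R': array([[-0.00584457, -0.99989728,  0.01308706],
       [-0.98308238,  0.00334936, -0.18313334],
       [ 0.1830707 , -0.01393599, -0.98300097]]), 't': array([-0.01724598,  0.50723629,  1.75499971])}
wrist {'vertical_fov': 68.96030411186152, 'cx': 282.15825021799003, 'cy': 210.49656710251966, 'k1': -0.042851052639960786, 'R': array([[ 0.39781375, -0.91746554, -0.0010969 ],
       [-0.8713044 , -0.37817216,  0.31275302],
       [-0.28735494, -0.12346172, -0.94983385]]), 't': array([-0.54922249, -0.03959713,  0.38139474])}
```

View pics/scene0.png

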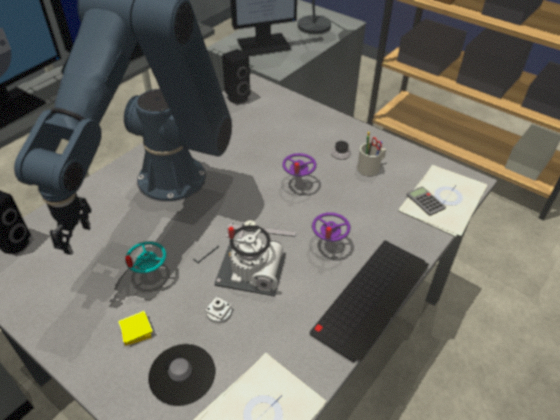

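View pics/top0.png

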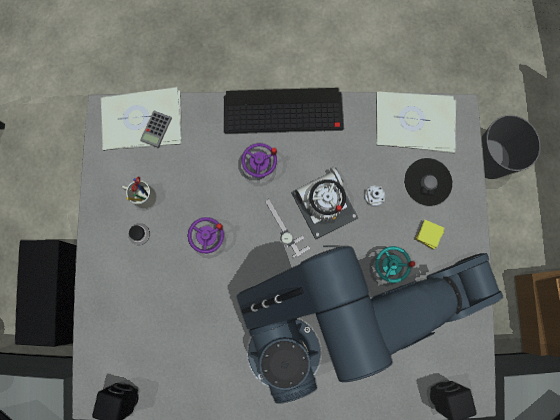

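View pics/wrist0.png

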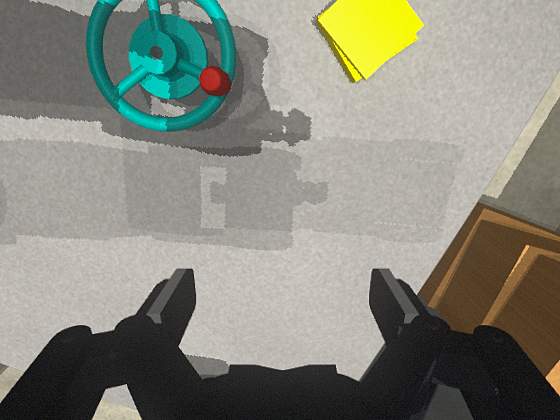

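```bash
cat > h.py <<'E'
from cell import *
import cv2, numpy as np
def K(c):
    f=210/np.tan(np.radians(c["vertical_fov"]/2)); return f
def ray(c,u,v):
    f=K(c); d=np.array([(u-c["cx"])/f,(v-c["cy"])/f]); p=d.copy()
    for _ in range(30): p=d/(1+c["k1"]*(p@p))
    R=np.array(c["R"]); t=np.array(c["t"])
    return -R.T@t, R.T@np.array([p[0],p[1],1.])
def onz(c,u,v,z):
    o,d=ray(c,u,v); return o+d*(z-o[2])/d[2]
def proj(c,X):
    X=np.atleast_2d(X); Y=X@np.array(c["R"]).T+np.array(c["t"]); p=Y[:,:2]/Y[:,2:]
    r2=(p**2).sum(1,keepdims=True); return p*(1+c["k1"]*r2)*K(c)+[c["cx"],c["cy"]]
def tri(obs):
    A=np.zeros((3,3));b=np.zeros(3)
    for c,u,v in obs:
        o,d=ray(c,u,v); d=d/np.linalg.norm(d); P=np.eye(3)-np.outer(d,d); A+=P;b+=P@o
    X=np.linalg.solve(A,b); return X,[np.linalg.norm(np.cross(X-ray(c,u,v)[0],ray(c,u,v)[1]/np.linalg.norm(ray(c,u,v)[1]))) for c,u,v in obs]
def crop(c,x0,y0,w,h,s,name):
    im=c["image"][y0:y0+h,x0:x0+w,::-1]; cv2.imwrite(name,cv2.resize(im,None,fx=s,fy=s,interpolation=cv2.INTER_CUBIC))
def red(c,box):
    x0,y0,x1,y1=box; im=c["image"].astype(int)[y0:y1,x0:x1]
    m=(im[...,0]>110)&(im[...,1]<70)&(im[...,2]<70); v,u=np.nonzero(m); return u.mean()+x0,v.mean()+y0,m.sum()
E
python3 - <<'E'
from h import *
c=read_camera("top"); crop(c,280,150,100,100,6,"pics/t1.png"); print(red(c,(310,180,360,230)))
d=read_camera("scene"); crop(d,205,210,100,90,6,"pics/s1.png"); print(red(d,(220,220,245,245)))
print(tri([(c,*red(c,(310,180,360,230))[:2]),(d,*red(d,(220,220,245,245))[:2])]))
E
```

```text
(np.float64(338.5625), np.float64(207.25), np.int64(16))
(np.float64(230.38095238095238), np.float64(230.0952380952381), np.int64(21))
(array([ 0.47299231, -0.17851801,  0.18357243]), [np.float64(0.0006328382833950458), np.float64(0.0006328382833950402)])
```

View pics/t1.png

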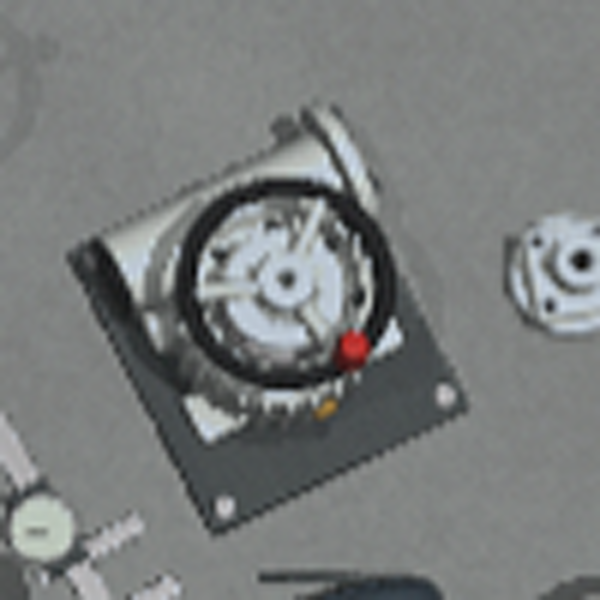

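View pics/s1.png

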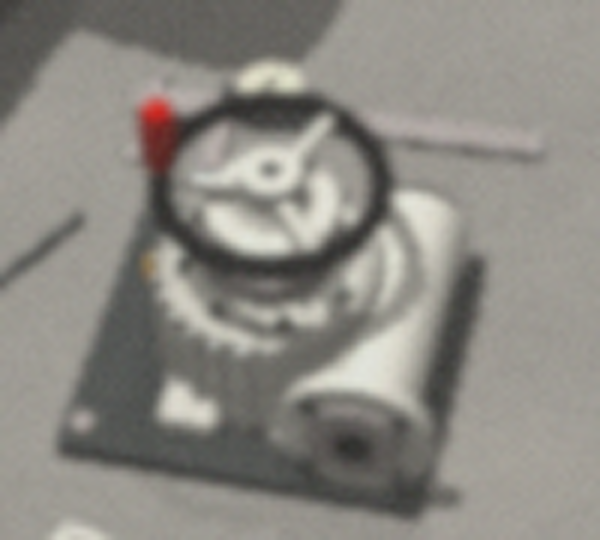

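Run:
```python
from h import *
c=read_camera("top"); d=read_camera("scene")
# subpixel: cubic resize maps (x+.5)/6-.5
t=lambda x,y:(280+(x+.5)/6-.5,150+(y+.5)/6-.5)
s=lambda x,y:(205+(x+.5)/6-.5,210+(y+.5)/6-.5)
print("hub",tri([(c,*t(287,281)),(d,*s(270,170))]), onz(c,*t(287,281),.151),onz(d,*s(270,170),.151))
print("rim c (z.147)",onz(c,*t(286,284),.141))
print("grip top",tri([(c,*t(354,348)),(d,*s(156,110))]),onz(c,*t(354,348),.191),onz(d,*s(156,110),.191))
print("grip bottom", onz(d,*s(158,165),.157))
# plate corners at z~0.01
for p in [(75,255),(215,533),(467,407),(320,105)]: print(onz(c,*t(*p),.01))
for p in [(62,452),(418,515)]: print(onz(d,*s(*p),.01))
# nearby
print("flange",onz(c,375,195,.054),"caliper dial",onz(c,*t(42,530),.019))
```

```text
hub (array([ 0.51582818, -0.14563367,  0.15079547]), [np.float64(0.0002543854361779488), np.float64(0.00025438543617792357)]) [ 0.51561115 -0.14580016  0.151     ] [ 0.51611353 -0.14556941  0.151     ]
rim c (z.147) [ 0.5159567  -0.14612175  0.141     ]
grip top (array([ 0.47143288, -0.17698418,  0.1903183 ]), [np.float64(0.0004733469295054754), np.float64(0.00047334692950550444)]) [ 0.47099035 -0.17725735  0.191     ] [ 0.47219325 -0.17706505  0.191     ]
grip bottom [ 0.47495683 -0.18154791  0.157     ]
[ 0.56034138 -0.03281333  0.01      ]
[ 0.39402442 -0.11353073  0.01      ]
[ 0.46798117 -0.26390879  0.01      ]
[ 0.65209081 -0.18072889  0.01      ]
[ 0.47368252 -0.26507678  0.01      ]
[ 0.63898129 -0.18149158  0.01      ]
flange [ 0.5399372  -0.32176464  0.054     ] caliper dial [ 0.39518684 -0.01229053  0.019     ]
```

Call:
{"fn": "play_rows", "kwargs": {
  "plan": [
    [0,-16.6,-30,0,0,0],
    [0,-16.6,-30,0,0,0],
    [0,-16.6,-30,0,0,0],
    [0,-16.6,-30,0,0,0],
    [0,-16.6,-30,0,0,0],
    [0,-16.6,-30,0,0,0],
    [0,-16.6,-30,0,0,0],
    [0,-16.6,-30,0,0,0]
  ],
  "jaw": 50
}}

```text
time: 1.02
tcp_pos: [0.3894, -0.2826, 0.2447]
tcp_rot: [[0.0, 0.39, -0.921], [-0.002, -0.921, -0.39], [-1.0, 0.002, 0.001]]
contact_force: [0.6, -0.2, 0.2]
opening: 0.0502
```

Call:
{"fn": "play_rows", "kwargs": {
  "plan": [
    [0,-16,-30,-0.12,0,0],
    [0,-13,-31,-0.12,0,0],
    [0,-8,-24,-0.12,0,0],
    [0,0,0,-0.12,0,0],
    [0,0,0,-0.12,0,0],
    [0,0,0,-0.12,0,0],
    [0,0,0,-0.12,0,0],
    [0,0,0,-0.12,0,0]
  ]
}}

```text
time: 1.68
tcp_pos: [0.4517, -0.1977, 0.2451]
tcp_rot: [[0.002, 0.985, -0.175], [-0.002, -0.175, -0.985], [-1.0, 0.002, 0.001]]
contact_force: [-0.9, -0.1, -0.0]
opening: 0.0498
```

Call:
{"fn": "play_rows", "kwargs": {
  "plan": [
    [0,0,0,-0.12,0,0],
    [0,0,0,-0.12,0,0],
    [0,0,0,-0.12,0,0],
    [0,0,0,-0.12,0,0],
    [0,0,0,-0.12,0,0],
    [0,0,0,-0.12,0,0],
    [0,0,0,-0.12,0,0],
    [0,0,0,-0.12,0,0]
  ]
}}

```text
time: 2.35
tcp_pos: [0.4517, -0.1973, 0.2451]
tcp_rot: [[0.002, 0.679, 0.734], [-0.002, 0.734, -0.679], [-1.0, 0.0, 0.002]]
contact_force: [0.4, -0.2, -0.1]
opening: 0.0499
```

Call:
{"fn": "play_rows", "kwargs": {
  "plan": [
    [0,0,0,-0.12,0,0],
    [0,0,0,-0.12,0,0],
    [0,0,0,-0.12,0,0],
    [0,0,0,-0.12,0,0],
    [0,0,0,-0.12,0,0],
    [0,0,0,-0.12,0,0],
    [0,0,0,-0.12,0,0],
    [0,0,0,-0.12,0,0]
  ]
}}

```text
time: 3.02
tcp_pos: [0.4515, -0.1972, 0.2451]
tcp_rot: [[0.002, -0.25, 0.968], [-0.002, 0.968, 0.25], [-1.0, -0.002, 0.001]]
contact_force: [-0.1, 0.2, -0.4]
opening: 0.0502
```

```bash
cat >> h.py <<'E'
AX=np.array([.5158,-.1457])
def st(grip=None):
    s=read_state(); p=s["tcp_pos"];R=s["tcp_rot"]; d=p[:2]-AX
    th=np.arctan2(d[1],d[0]); yaw=np.arctan2(R[1,1],R[0,1])
    print("t",round(s["time"],2),"q",s["qpos"].round(3),"tcp",p.round(4),"F",s["contact_force"].round(1),"M",s["torque"].round(2),"open",round(s["opening"],4))
    print("polar r",round(np.hypot(*d)*1000,1),"th",round(th,3),"yaw",round(yaw,3),"yaw err vs cw tangent",round((yaw-(th-np.pi/2)+np.pi)%(2*np.pi)-np.pi,3),"tilt",R[:2,0].round(4))
    if grip is not None:
        print("tool-frame move mm to",grip,(R.T@(np.array(grip)-p)*1000).round(1))
    return s
E
python3 - <<'E'
from h import *
s=st([.4714,-.177,.17])
c=read_camera("wrist"); cv2.imwrite("pics/w1.png",c["image"][:,:,::-1])
E
```

```text
t 3.02 q [-0.506  0.246  1.797 -0.     1.096 -2.33 ] tcp [ 0.4515 -0.1972  0.2451] F [-0.1  0.2 -0.4] M [ 0.03  0.01 -0.01] open 0.0502
polar r 82.4 th -2.466 yaw 1.824 yaw err vs cw tangent -0.423 tilt [ 0.0019 -0.0015]
tool-frame move mm to [0.4714, -0.177, 0.17] [75.1 14.8 24.2]
```

View pics/w1.png

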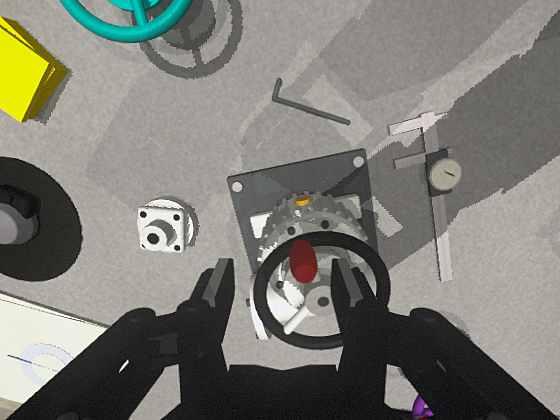

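Call:
{"fn": "play_rows", "kwargs": {
  "plan": [
    [0,14.8,24.2,0,0,0],
    [0,0,0,-0.12,0,0],
    [0,0,0,-0.12,0,0],
    [0,0,0,-0.12,0,0],
    [20,0,0,0,0,0],
    [0,0,0,0,0,0]
  ]
}}

```text
time: 3.57
tcp_pos: [0.4723, -0.1759, 0.2252]
tcp_rot: [[0.003, -0.582, 0.813], [-0.002, 0.813, 0.582], [-1.0, -0.004, 0.001]]
contact_force: [-1.0, -0.0, 0.2]
opening: 0.05
```

Run:
```python
from h import *
s=st([.4714,-.177,.17])
c=read_camera("wrist"); cv2.imwrite("pics/w2.png",c["image"][:,:,::-1])
```

```text
t 3.57 q [-4.490e-01  2.890e-01  1.793e+00 -1.000e-03  1.056e+00 -2.640e+00] tcp [ 0.4723 -0.1759  0.2252] F [-1.  -0.   0.2] M [ 0.03  0.05 -0.  ] open 0.05
polar r 52.9 th -2.535 yaw 2.192 yaw err vs cw tangent 0.014 tilt [ 0.0033 -0.0023]
tool-frame move mm to [0.4714, -0.177, 0.17] [55.2 -0.2 -1.5]
```

View pics/w2.png

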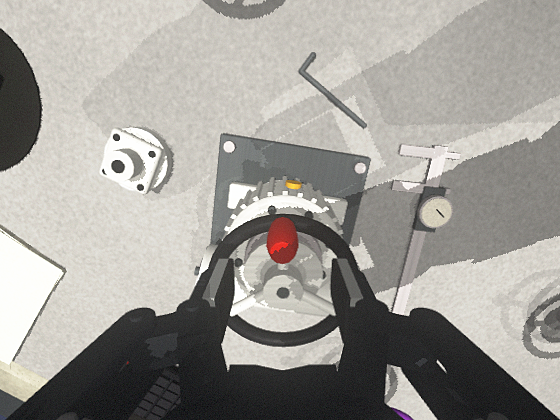

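Grip appears at (283,240), centred between the fingers (~220–345); hub (283,292) in line. Descending.

Call:
{"fn": "play_rows", "kwargs": {
  "plan": [
    [14,0,-1,0,0,0],
    [14,0,0,0,0,0],
    [14,0,0,0,0,0],
    [13,0,0,0,0,0],
    [0,0,0,0,0,0]
  ]
}}

```text
time: 4.03
tcp_pos: [0.4748, -0.1783, 0.1755]
tcp_rot: [[0.011, -0.57, 0.821], [-0.006, 0.821, 0.57], [-1.0, -0.011, 0.006]]
contact_force: [-0.0, 0.1, -0.6]
opening: 0.0502
```

Call:
{"fn": "play_rows", "kwargs": {
  "plan": [
    [0,0,0,0,0,0],
    [0,0,0,0,0,0],
    [0,0,0,0,0,0]
  ],
  "jaw": 25,
  "grip_force": 20
}}

```text
time: 4.28
tcp_pos: [0.4757, -0.1789, 0.1782]
tcp_rot: [[0.013, -0.567, 0.824], [-0.007, 0.824, 0.567], [-1.0, -0.013, 0.007]]
contact_force: [0.2, 0.1, 0.2]
opening: 0.0249
```

Run:
```python
from h import *
s=st([.4714,-.177,.17])
c=read_camera("wrist"); cv2.imwrite("pics/w3.png",c["image"][:,:,::-1])
```

```text
t 4.28 q [-4.510e-01  3.540e-01  1.834e+00 -1.000e-03  9.380e-01 -2.624e+00] tcp [ 0.4757 -0.1789  0.1782] F [0.2 0.1 0.2] M [0.09 0.05 0.02] open 0.0249
polar r 52.0 th -2.45 yaw 2.174 yaw err vs cw tangent -0.088 tilt [ 0.0131 -0.007 ]
tool-frame move mm to [0.4714, -0.177, 0.17] [ 8.1  4.1 -2.6]
```

View pics/w3.png

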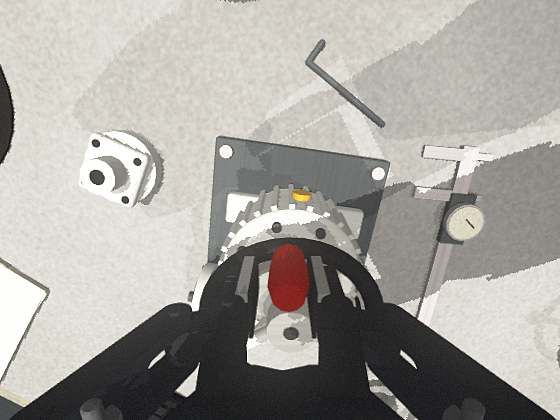

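Call:
{"fn": "play_rows", "kwargs": {
  "plan": [
    [0,0,0,0,0,0]
  ]
}}

```text
time: 4.42
tcp_pos: [0.4759, -0.179, 0.1789]
tcp_rot: [[0.014, -0.567, 0.824], [-0.007, 0.824, 0.567], [-1.0, -0.014, 0.007]]
contact_force: [0.2, -0.3, -0.0]
opening: 0.0247
```

Run:
```python
from h import *
s=st([.4714,-.177,.17]); print(s["joint_velocities"])
c=read_camera("top"); crop(c,290,160,80,80,7,"pics/t4.png"); print(red(c,(310,180,360,230)))
```

```text
t 4.42 q [-4.510e-01  3.530e-01  1.834e+00 -1.000e-03  9.390e-01 -2.624e+00] tcp [ 0.4759 -0.179   0.1789] F [ 0.2 -0.3 -0. ] M [ 0.05  0.03 -0.03] open 0.0247
polar r 51.9 th -2.446 yaw 2.174 yaw err vs cw tangent -0.093 tilt [ 0.014  -0.0074]
tool-frame move mm to [0.4714, -0.177, 0.17] [ 8.8  4.3 -2.7]
[-0.00085995 -0.01418331 -0.00901426  0.00152476  0.01213651  0.00465601]
(np.float64(nan), np.float64(nan), np.int64(0))h.py:24: RuntimeWarning: Mean of empty slice.
  m=(im[...,0]>110)&(im[...,1]<70)&(im[...,2]<70); v,u=np.nonzero(m); return u.mean()+x0,v.mean()+y0,m.sum()
  ret = ret.dtype.type(ret / rcount)
```

View pics/t4.png

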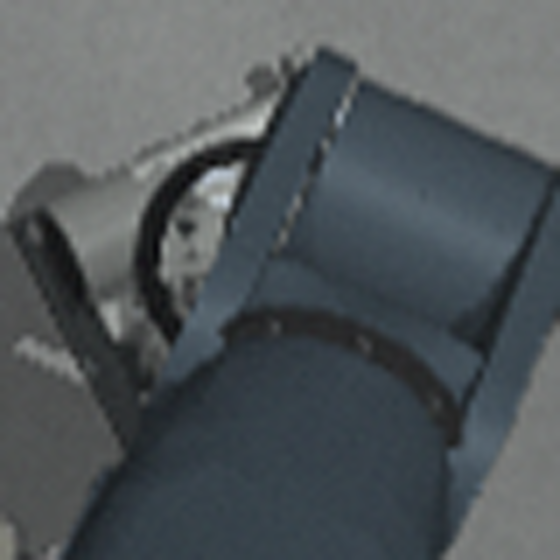

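```bash
cat >> h.py <<'E'
from scipy.spatial.transform import Rotation as Ro
def goal(th,z,r=.0550,lag=0.):
    """tool at grip angle th, y along cw tangent (+lag)"""
    s=read_state(); R=np.array(s["tcp_rot"])
    yaw=th-np.pi/2+lag; y=np.array([np.cos(yaw),np.sin(yaw),0]); x=np.array([0,0,-1.]); G=np.c_[x,y,np.cross(x,y)]
    X=np.r_[AX+r*np.array([np.cos(th),np.sin(th)]),z]
    print("goal th",round(th,3),"move",(R.T@(X-s["tcp_pos"])*1000).round(1),"rot",Ro.from_matrix(R.T@G).as_rotvec().round(3))
E
python3 - <<'E'
from h import *
goal(-2.5,.171); goal(-2.527,.171)
E
```

```text
goal th -2.5 move [ 8.   2.9 -3.4] rot [-0.039  0.007  0.015]
goal th -2.527 move [ 7.9  4.4 -3.4] rot [-0.012  0.007  0.014]
```

Call:
{"fn": "play_rows", "kwargs": {
  "plan": [
    [4,2,-2,-0.006,0.004,0.007],
    [4,2,-1.4,-0.006,0.003,0.007],
    [0,0,0,0,0,0]
  ]
}}

```text
time: 4.72
tcp_pos: [0.4709, -0.1777, 0.1711]
tcp_rot: [[0.001, -0.578, 0.816], [-0.0, 0.816, 0.578], [-1.0, -0.0, 0.0]]
contact_force: [0.4, -1.6, -0.4]
opening: 0.0251
```

Run:
```python
from h import *
st(); goal(-2.53,.171)
```

```text
t 4.72 q [-0.453  0.362  1.843  0.     0.935 -2.64 ] tcp [ 0.4709 -0.1777  0.1711] F [ 0.4 -1.6 -0.4] M [-0.   -0.02 -0.01] open 0.0251
polar r 55.1 th -2.523 yaw 2.187 yaw err vs cw tangent -0.003 tilt [ 0.0006 -0.0001]
goal th -2.53 move [0.1 0.4 0.1] rot [0.004 0.    0.   ]
```

Call:
{"fn": "play_rows", "kwargs": {
  "plan": [
    [0,2.75,0.07,0.05,0,0],
    [0,2.75,0.07,0.05,0,0],
    [0,2.75,0.07,0.05,0,0],
    [0,2.75,0.07,0.05,0,0],
    [0,2.75,0.07,0.05,0,0],
    [0,2.75,0.07,0.05,0,0]
  ]
}}

```text
time: 5.22
tcp_pos: [0.4631, -0.1632, 0.1702]
tcp_rot: [[-0.0, -0.3, 0.954], [-0.0, 0.954, 0.3], [-1.0, -0.0, -0.0]]
contact_force: [0.9, -0.1, 0.4]
opening: 0.0248
```

Run:
```python
from h import *
st(); goal(-2.823,.171)
c=read_camera("wrist"); cv2.imwrite("pics/w5.png",c["image"][:,:,::-1])
```

```text
t 5.22 q [-0.433  0.344  1.874 -0.     0.924 -2.308] tcp [ 0.4631 -0.1632  0.1702] F [ 0.9 -0.1  0.4] M [-0.01 -0.04 -0.  ] open 0.0248
polar r 55.5 th -2.821 yaw 1.875 yaw err vs cw tangent -0.017 tilt [-0.0004 -0.0002]
goal th -2.823 move [-0.8  0.1  0.5] rot [-0.014 -0.     0.   ]
```

View pics/w5.png

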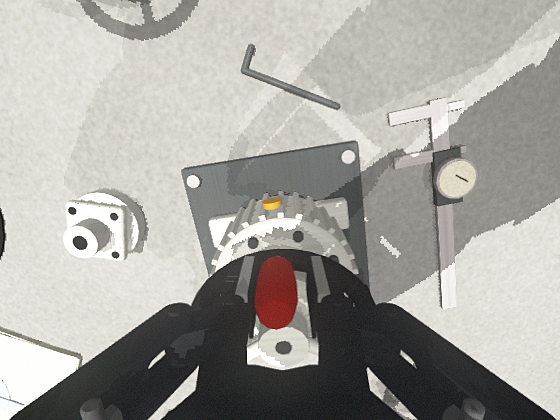

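Call:
{"fn": "play_rows", "kwargs": {
  "plan": [
    [-0.8,2.75,0.4,0.04,0,0],
    [0,2.75,0.1,0.05,0,0],
    [0,2.75,0.1,0.05,0,0],
    [0,2.75,0.1,0.05,0,0],
    [0,2.75,0.1,0.05,0,0],
    [0,2.75,0.1,0.05,0,0],
    [0,2.75,0.1,0.05,0,0],
    [0,2.75,0.1,0.05,0,0]
  ]
}}

```text
time: 5.93
tcp_pos: [0.4607, -0.1413, 0.1703]
tcp_rot: [[-0.002, 0.096, 0.995], [-0.0, 0.995, -0.096], [-1.0, -0.001, -0.002]]
contact_force: [0.2, -0.5, 1.1]
opening: 0.0248
```

Run:
```python
from h import *
st(); goal(-3.23,.171)
```

```text
t 5.93 q [-0.393  0.329  1.896 -0.002  0.919 -1.867] tcp [ 0.4607 -0.1413  0.1703] F [ 0.2 -0.5  1.1] M [-0.11  0.1   0.  ] open 0.0248
polar r 55.3 th 3.061 yaw 1.475 yaw err vs cw tangent -0.015 tilt [-0.0023 -0.0005]
goal th -3.23 move [-0.7  0.4  0.3] rot [-0.007 -0.002  0.001]
```

Call:
{"fn": "play_rows", "kwargs": {
  "plan": [
    [-0.8,2.75,0.4,0.04,-0.002,0],
    [0,2.75,0.1,0.05,0,0],
    [0,2.75,0.1,0.05,0,0],
    [0,2.75,0.1,0.05,0,0],
    [0,2.75,0.1,0.05,0,0],
    [0,2.75,0.1,0.05,0,0],
    [0,2.75,0.1,0.05,0,0],
    [0,2.75,0.1,0.05,0,0]
  ]
}}

```text
time: 6.6
tcp_pos: [0.4672, -0.1203, 0.1703]
tcp_rot: [[-0.003, 0.474, 0.88], [-0.001, 0.88, -0.474], [-1.0, -0.002, -0.002]]
contact_force: [-0.6, -1.1, 0.3]
opening: 0.025
```

Run:
```python
from h import *
st(); goal(-3.62,.171)
c=read_camera("wrist"); cv2.imwrite("pics/w6.png",c["image"][:,:,::-1])
```

```text
t 6.6 q [-0.348  0.33   1.894 -0.002  0.919 -1.423] tcp [ 0.4672 -0.1203  0.1703] F [-0.6 -1.1  0.3] M [-0.13  0.03 -0.01] open 0.025
polar r 54.8 th 2.66 yaw 1.077 yaw err vs cw tangent -0.013 tilt [-0.0025 -0.001 ]
goal th -3.62 move [-0.7 -0.2 -0.2] rot [-0.016 -0.002  0.002]
```

View pics/w6.png

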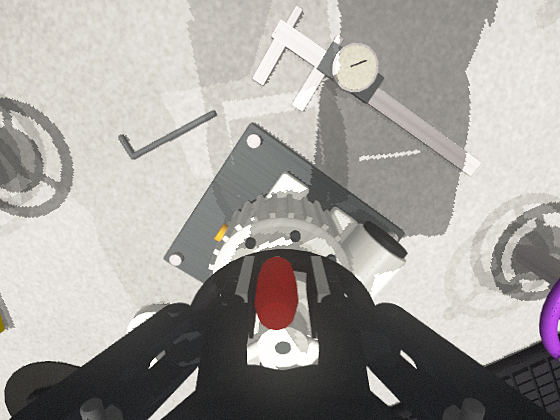

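Call:
{"fn": "play_rows", "kwargs": {
  "plan": [
    [-0.7,2.75,0,0.04,-0.002,0.002],
    [0,2.75,0.1,0.05,0,0],
    [0,2.75,0.1,0.05,0,0],
    [0,2.75,0.1,0.05,0,0],
    [0,2.75,0.1,0.05,0,0],
    [0,2.75,0.1,0.05,0,0],
    [0,2.75,0.1,0.05,0,0],
    [0,2.75,0.1,0.05,0,0]
  ]
}}

```text
time: 7.32
tcp_pos: [0.4809, -0.1036, 0.1701]
tcp_rot: [[-0.003, 0.774, 0.633], [0.0, 0.633, -0.774], [-1.0, -0.002, -0.002]]
contact_force: [0.2, -0.8, 1.1]
opening: 0.0255
```

Run:
```python
from h import *
st(); goal(-4.02,.171)
```

```text
t 7.32 q [-3.070e-01  3.460e-01  1.871e+00 -1.000e-03  9.270e-01 -9.920e-01] tcp [ 0.4809 -0.1036  0.1701] F [ 0.2 -0.8  1.1] M [-0.02  0.08 -0.01] open 0.0255
polar r 54.7 th 2.263 yaw 0.686 yaw err vs cw tangent -0.007 tilt [-0.0027  0.0001]
goal th -4.02 move [-0.9  0.  -0.3] rot [-0.007 -0.002  0.002]
```

Call:
{"fn": "play_rows", "kwargs": {
  "plan": [
    [-0.9,2.75,-0.1,0.045,-0.002,0.002],
    [0,2.75,0.1,0.05,0,0],
    [0,2.75,0.1,0.05,0,0],
    [0,2.75,0.1,0.05,0,0],
    [0,2.75,0.1,0.05,0,0],
    [0,2.75,0.1,0.05,0,0],
    [0,2.75,0.1,0.05,0,0],
    [0,2.75,0.1,0.05,0,0]
  ]
}}

```text
time: 7.98
tcp_pos: [0.4999, -0.0938, 0.17]
tcp_rot: [[-0.004, 0.958, 0.287], [0.0, 0.287, -0.958], [-1.0, -0.003, -0.001]]
contact_force: [-0.5, 0.0, 0.6]
opening: 0.0247
```

Run:
```python
from h import *
st(); goal(-4.42,.171)
c=read_camera("wrist"); cv2.imwrite("pics/w7.png",c["image"][:,:,::-1])
```

```text
t 7.98 q [-2.770e-01  3.740e-01  1.828e+00 -1.000e-03  9.430e-01 -5.670e-01] tcp [ 0.4999 -0.0938  0.17  ] F [-0.5  0.   0.6] M [-0.01  0.13 -0.05] open 0.0247
polar r 54.3 th 1.868 yaw 0.291 yaw err vs cw tangent -0.006 tilt [-0.0035  0.0003]
goal th -4.42 move [-1.   0.3 -0.7] rot [-0.001 -0.001  0.003]
```

View pics/w7.png

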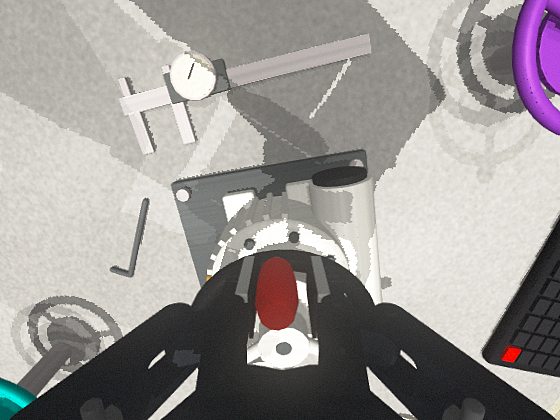

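Call:
{"fn": "play_rows", "kwargs": {
  "plan": [
    [-1,2.75,-0.5,0.05,-0.001,0.003],
    [0,2.75,0,0.05,0,0],
    [0,2.75,0,0.05,0,0],
    [0,2.75,0,0.05,0,0],
    [0,2.75,0,0.05,0,0],
    [0,2.75,0,0.05,0,0],
    [0,2.75,0,0.05,0,0],
    [0,2.75,0,0.05,0,0]
  ]
}}

```text
time: 8.7
tcp_pos: [0.521, -0.0914, 0.1699]
tcp_rot: [[-0.004, 0.995, -0.103], [0.001, -0.103, -0.995], [-1.0, -0.004, -0.0]]
contact_force: [-1.0, 0.1, 0.2]
opening: 0.0248
```

Run:
```python
from h import *
st(); goal(-4.82,.171)
```

```text
t 8.7 q [-0.262  0.408  1.776 -0.     0.961 -0.158] tcp [ 0.521  -0.0914  0.1699] F [-1.   0.1  0.2] M [0.02 0.1  0.02] open 0.0248
polar r 54.6 th 1.475 yaw -0.104 yaw err vs cw tangent -0.008 tilt [-0.0037  0.0008]
goal th -4.82 move [-1.1  0.7 -0.4] rot [ 0.004 -0.     0.004]
```

Call:
{"fn": "play_rows", "kwargs": {
  "plan": [
    [-1,2.75,-0.3,0.05,0,0.004],
    [0,2.75,0,0.05,0,0],
    [0,2.75,0,0.05,0,0],
    [0,2.75,0,0.05,0,0],
    [0,2.75,0,0.05,0,0],
    [0,2.75,0,0.05,0,0],
    [0,2.75,0,0.05,0,0],
    [0,2.75,0,0.05,0,0]
  ]
}}

```text
time: 9.37
tcp_pos: [0.5413, -0.0977, 0.1697]
tcp_rot: [[-0.004, 0.879, -0.477], [0.002, -0.477, -0.879], [-1.0, -0.004, 0.0]]
contact_force: [-0.4, -1.0, 0.1]
opening: 0.0249
```

Run:
```python
from h import *
st(); goal(-5.22,.171)
c=read_camera("wrist"); cv2.imwrite("pics/w8.png",c["image"][:,:,::-1])
```

```text
t 9.37 q [-2.640e-01  4.430e-01  1.721e+00  1.000e-03  9.820e-01  2.330e-01] tcp [ 0.5413 -0.0977  0.1697] F [-0.4 -1.   0.1] M [-0.01  0.05  0.03] open 0.0249
polar r 54.4 th 1.082 yaw -0.497 yaw err vs cw tangent -0.008 tilt [-0.0037  0.0019]
goal th -5.22 move [-1.3  1.  -0.6] rot [0.011 0.    0.004]
```

View pics/w8.png

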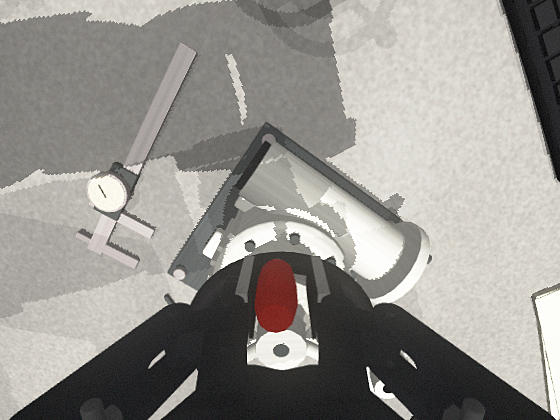

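Call:
{"fn": "play_rows", "kwargs": {
  "plan": [
    [-1.2,2.75,-0.5,0.05,0,0.004],
    [0,2.75,0,0.05,0,0],
    [0,2.75,0,0.05,0,0],
    [0,2.75,0,0.05,0,0],
    [0,2.75,0,0.05,0,0],
    [0,2.75,0,0.05,0,0],
    [0,2.75,0,0.05,0,0],
    [0,2.75,0,0.05,0,0]
  ]
}}

```text
time: 10.08
tcp_pos: [0.5579, -0.1115, 0.1698]
tcp_rot: [[-0.003, 0.632, -0.775], [0.001, -0.775, -0.632], [-1.0, -0.003, 0.001]]
contact_force: [-0.6, 1.3, -0.1]
opening: 0.025
```

Run:
```python
from h import *
st(); goal(-5.62,.171)
```

```text
t 10.08 q [-2.790e-01  4.730e-01  1.671e+00  1.000e-03  1.001e+00  6.070e-01] tcp [ 0.5579 -0.1115  0.1698] F [-0.6  1.3 -0.1] M [ 0.1   0.01 -0.02] open 0.025
polar r 54.3 th 0.682 yaw -0.886 yaw err vs cw tangent 0.002 tilt [-0.0031  0.0014]
goal th -5.62 move [-1.2  1.  -0.7] rot [0.021 0.002 0.003]
```

Call:
{"fn": "play_rows", "kwargs": {
  "plan": [
    [-1.2,2.75,-0.6,0.05,0.002,0.003],
    [0,2.75,0,0.05,0,0],
    [0,2.75,0,0.05,0,0],
    [0,2.75,0,0.05,0,0],
    [0,2.75,0,0.05,0,0],
    [0,2.75,0,0.05,0,0],
    [0,2.75,0,0.05,0,0],
    [0,2.75,0,0.05,0,0]
  ]
}}

```text
time: 10.75
tcp_pos: [0.5682, -0.1309, 0.17]
tcp_rot: [[-0.002, 0.292, -0.956], [0.002, -0.956, -0.292], [-1.0, -0.003, 0.001]]
contact_force: [0.1, -0.0, 0.3]
opening: 0.0251
```

Run:
```python
from h import *
st(); goal(-6.02,.171)
c=read_camera("wrist"); cv2.imwrite("pics/w9.png",c["image"][:,:,::-1])
```

```text
t 10.75 q [-0.307  0.496  1.633  0.002  1.015  0.967] tcp [ 0.5682 -0.1309  0.17  ] F [ 0.1 -0.   0.3] M [ 0.1   0.02 -0.02] open 0.0251
polar r 54.4 th 0.276 yaw -1.274 yaw err vs cw tangent 0.021 tilt [-0.002  0.002]
goal th -6.02 move [-1.   0.7 -0.6] rot [0.033 0.001 0.003]
```

View pics/w9.png

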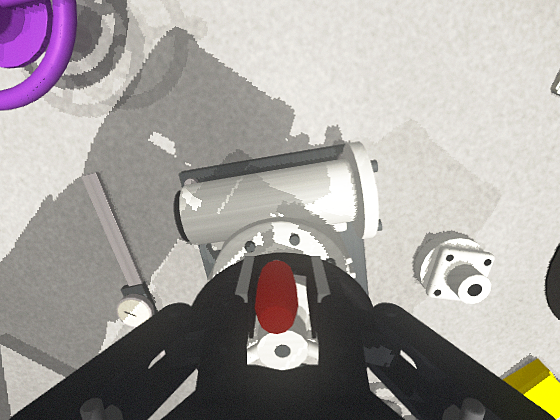

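Call:
{"fn": "play_rows", "kwargs": {
  "plan": [
    [-1,2.75,-0.5,0.07,0.001,0.003],
    [0,2.75,0,0.05,0,0],
    [0,2.75,0,0.05,0,0],
    [0,2.75,0,0.05,0,0],
    [0,2.75,0,0.05,0,0],
    [0,2.75,0,0.05,0,0],
    [0,2.75,0,0.05,0,0],
    [0,2.75,0,0.05,0,0]
  ]
}}

```text
time: 11.47
tcp_pos: [0.5699, -0.153, 0.1701]
tcp_rot: [[-0.002, -0.11, -0.994], [0.001, -0.994, 0.11], [-1.0, -0.0, 0.002]]
contact_force: [0.2, 1.6, 0.7]
opening: 0.025
```

Run:
```python
from h import *
st(); goal(-6.42,.171)
```

```text
t 11.47 q [-0.341  0.507  1.613 -0.     1.023  1.34 ] tcp [ 0.5699 -0.153   0.1701] F [0.2 1.6 0.7] M [ 0.11 -0.04 -0.01] open 0.025
polar r 54.6 th -0.134 yaw -1.681 yaw err vs cw tangent 0.024 tilt [-0.0019  0.0006]
goal th -6.42 move [-0.9  0.2 -0.4] rot [0.027 0.002 0.   ]
```

Call:
{"fn": "play_rows", "kwargs": {
  "plan": [
    [-0.9,2.75,-0.4,0.06,0.001,0],
    [0,2.75,0,0.05,0,0],
    [0,2.75,0,0.05,0,0],
    [0,2.75,0,0.05,0,0],
    [0,2.75,0,0.05,0,0],
    [0,2.75,0,0.05,0,0],
    [0,2.75,0,0.05,0,0],
    [0,2.75,0,0.05,0,0]
  ]
}}

```text
time: 12.13
tcp_pos: [0.5631, -0.1743, 0.1702]
tcp_rot: [[-0.001, -0.483, -0.875], [0.002, -0.875, 0.483], [-1.0, -0.001, 0.002]]
contact_force: [0.0, 0.0, 0.1]
opening: 0.025
```

Run:
```python
from h import *
st(); goal(-6.82,.171)
c=read_camera("wrist"); cv2.imwrite("pics/w10.png",c["image"][:,:,::-1])
```

```text
t 12.13 q [-0.38   0.506  1.615  0.002  1.022  1.695] tcp [ 0.5631 -0.1743  0.1702] F [0.  0.  0.1] M [ 0.06 -0.06 -0.04] open 0.025
polar r 55.3 th -0.544 yaw -2.075 yaw err vs cw tangent 0.04 tilt [-0.0011  0.0018]
goal th -6.82 move [-0.8 -0.4  0.3] rot [0.032 0.002 0.001]
```

View pics/w10.png

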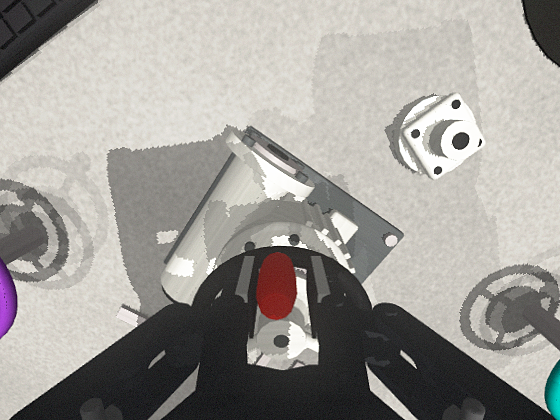

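The hub moved from row 350 to 341 and the grip's lower end from 332 to 320, so it may have dropped. I'll test gently for a hard stop.

Call:
{"fn": "play_rows", "kwargs": {
  "plan": [
    [-0.5,1.5,0.3,0.03,0,0],
    [0,1.5,0,0.027,0,0],
    [0,1.5,0,0.027,0,0]
  ]
}}

```text
time: 12.43
tcp_pos: [0.5606, -0.1781, 0.1706]
tcp_rot: [[0.0, -0.552, -0.834], [0.002, -0.834, 0.552], [-1.0, -0.002, 0.001]]
contact_force: [2.0, 3.1, -0.4]
opening: 0.0251
```

Run:
```python
from h import *
st(); goal(-6.9,.171)
c=read_camera("wrist"); cv2.imwrite("pics/w11.png",c["image"][:,:,::-1])
c=read_camera("scene"); crop(c,205,210,100,90,6,"pics/s11.png")
```

```text
t 12.43 q [-0.388  0.503  1.619  0.003  1.02   1.766] tcp [ 0.5606 -0.1781  0.1706] F [ 2.   3.1 -0.4] M [ 0.41 -0.4  -0.05] open 0.0251
polar r 55.3 th -0.627 yaw -2.155 yaw err vs cw tangent 0.042 tilt [0.0001 0.0023]
goal th -6.9 move [-0.4 -0.6  0.3] rot [0.032 0.001 0.002]
```

View pics/w11.png

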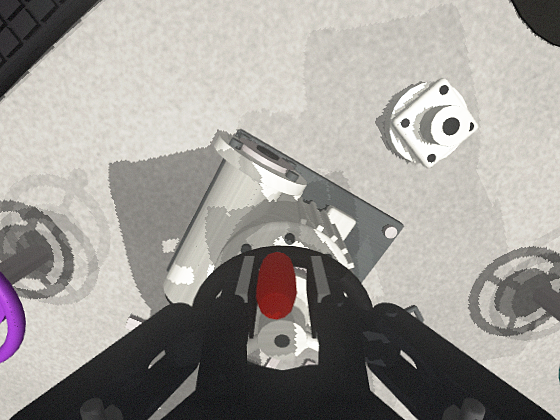

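View pics/s11.png

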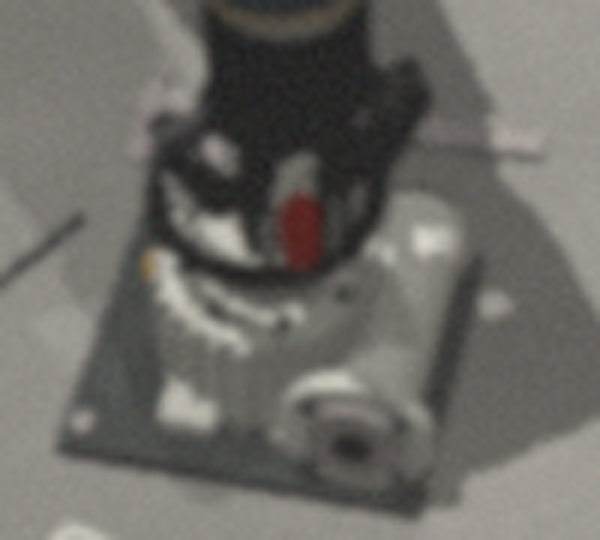

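Call:
{"fn": "play_rows", "kwargs": {
  "plan": [
    [0,1.5,0,0.02,0,0],
    [0,1.5,0,0.02,0,0]
  ]
}}

```text
time: 12.7
tcp_pos: [0.5594, -0.1799, 0.1705]
tcp_rot: [[0.001, -0.584, -0.811], [0.003, -0.811, 0.584], [-1.0, -0.003, 0.001]]
contact_force: [4.0, 4.5, -1.7]
opening: 0.0254
```

Run:
```python
from h import *
st()
```

```text
t 12.7 q [-0.392  0.502  1.621  0.004  1.018  1.801] tcp [ 0.5594 -0.1799  0.1705] F [ 4.   4.5 -1.7] M [ 0.65 -0.67  0.03] open 0.0254
polar r 55.4 th -0.666 yaw -2.195 yaw err vs cw tangent 0.042 tilt [0.0012 0.0033]
```

Resistance rose to 6 N, above the 3 N of free turning, so it has reached the stop. Easing off, opening and rising.

Call:
{"fn": "play_rows", "kwargs": {
  "plan": [
    [0,-3,0,0,0,0],
    [0,-1.5,0,0,0,0],
    [0,0,0,0,0,0]
  ]
}}

```text
time: 12.95
tcp_pos: [0.5616, -0.1762, 0.1703]
tcp_rot: [[-0.0, -0.584, -0.812], [0.003, -0.812, 0.584], [-1.0, -0.002, 0.002]]
contact_force: [-0.8, -0.1, 0.2]
opening: 0.025
```

Call:
{"fn": "play_rows", "kwargs": {
  "plan": [
    [0,0,0,0,0,0],
    [0,0,0,0,0,0],
    [0,0,0,0,0,0]
  ],
  "jaw": 50
}}

```text
time: 13.2
tcp_pos: [0.5612, -0.1764, 0.1701]
tcp_rot: [[-0.002, -0.583, -0.813], [0.003, -0.813, 0.583], [-1.0, -0.001, 0.003]]
contact_force: [0.3, 0.7, 0.1]
opening: 0.0501
```

Call:
{"fn": "play_rows", "kwargs": {
  "plan": [
    [-10,0,0,0,0,0],
    [-20,0,0,0,0,0],
    [-20,0,0,0,0,0],
    [-20,0,0,0,0,0],
    [0,0,0,0,0,0]
  ]
}}

```text
time: 13.62
tcp_pos: [0.5606, -0.1767, 0.2447]
tcp_rot: [[-0.004, -0.583, -0.813], [0.003, -0.813, 0.583], [-1.0, -0.0, 0.005]]
contact_force: [0.9, -0.2, 0.9]
opening: 0.05
```

Run:
```python
from h import *
st()
c=read_camera("wrist"); cv2.imwrite("pics/w12.png",c["image"][:,:,::-1])
c=read_camera("scene"); crop(c,205,210,100,90,6,"pics/s12.png")
```

```text
t 13.62 q [-3.850e-01  4.220e-01  1.548e+00  1.000e-03  1.177e+00  1.807e+00] tcp [ 0.5606 -0.1767  0.2447] F [ 0.9 -0.2  0.9] M [-0. -0. -0.] open 0.05
polar r 54.5 th -0.606 yaw -2.193 yaw err vs cw tangent -0.016 tilt [-0.0041  0.0031]
```

View pics/w12.png

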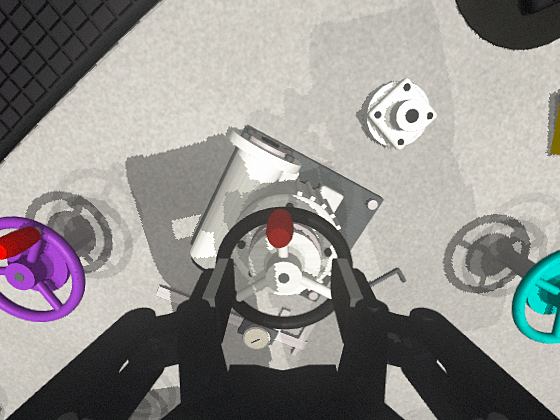

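View pics/s12.png

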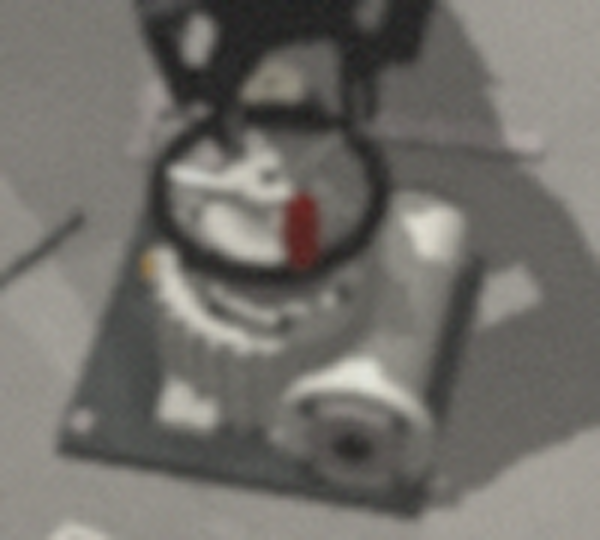

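Run:
```python
from h import *
c=read_camera("wrist"); d=read_camera("scene")
s=lambda x,y:(205+(x+.5)/6-.5,210+(y+.5)/6-.5)
print(tri([(c,284,278),(d,*s(267,177))]), onz(c,284,278,.145))
st([.5158,-.1457,.19])
```

```text
(array([ 0.51313994, -0.1442701 ,  0.14230866]), [np.float64(0.0003995746524051118), np.float64(0.0003995746524050148)]) [ 0.51489795 -0.1451255   0.145     ]
t 13.82 q [-0.385  0.427  1.554  0.002  1.173  1.807] tcp [ 0.5589 -0.176   0.2395] F [-0.1  0.6  0.6] M [ 0.02  0.   -0.01] open 0.0497
polar r 52.7 th -0.613 yaw -2.193 yaw err vs cw tangent -0.009 tilt [-0.0105  0.0058]
tool-frame move mm to [0.5158, -0.1457, 0.19] [50.1  0.4 52.1]
```

Call:
{"fn": "play_rows", "kwargs": {
  "plan": [
    [0,0,26,0,0,0],
    [0,0,26,0,0,0],
    [0,0,0,0,0,0],
    [0,0,0,0,0,0],
    [0,0,0,0,0,0]
  ],
  "jaw": 0
}}

```text
time: 14.23
tcp_pos: [0.5135, -0.1444, 0.2356]
tcp_rot: [[-0.018, -0.583, -0.812], [0.008, -0.813, 0.583], [-1.0, 0.004, 0.019]]
contact_force: [0.3, -0.1, 0.3]
opening: 0.0002
```

```bash
cat >> h.py <<'E'
def hub(z,yaw):
    s=read_state(); R=np.array(s["tcp_rot"]); y=np.array([np.cos(yaw),np.sin(yaw),0]); x=np.array([0,0,-1.]); G=np.c_[x,y,np.cross(x,y)]
    print("hub move",(R.T@(np.r_[.5156,-.1456,z]-s["tcp_pos"])*1000).round(1),"rot",Ro.from_matrix(R.T@G).as_rotvec().round(3))
E
python3 - <<'E'
from h import *
st();hub(.17,-2.193)
c=read_camera("wrist"); cv2.imwrite("pics/w13.png",c["image"][:,:,::-1])
E
```

```text
t 14.23 q [-0.362  0.34   1.693  0.002  1.128  1.83 ] tcp [ 0.5135 -0.1444  0.2356] F [ 0.3 -0.1  0.3] M [ 0.04 -0.04  0.  ] open 0.0002
polar r 2.7 th 2.637 yaw -2.193 yaw err vs cw tangent 3.024 tilt [-0.0179  0.0085]
hub move [65.5 -0.5 -3.7] rot [-0.     0.019 -0.004]
```

View pics/w13.png

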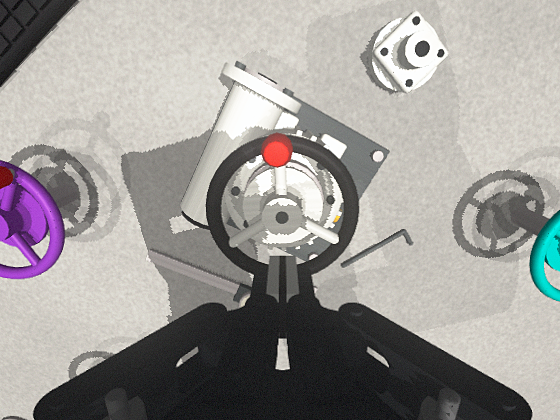

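Call:
{"fn": "play_rows", "kwargs": {
  "plan": [
    [12,0,-2,0,0.01,-0.002],
    [12,0,-2,0,0.009,-0.002],
    [12,0,0,0,0,0],
    [12,0,0,0,0,0],
    [0,0,0,0,0,0]
  ]
}}

```text
time: 14.7
tcp_pos: [0.5197, -0.1491, 0.185]
tcp_rot: [[0.002, -0.584, -0.812], [-0.001, -0.812, 0.584], [-1.0, -0.001, -0.002]]
contact_force: [-0.3, -0.4, -0.1]
opening: -0.0002
```

Run:
```python
from h import *
st();hub(.16,-2.193)
c=read_camera("wrist"); cv2.imwrite("pics/w14.png",c["image"][:,:,::-1]);
```

```text
t 14.7 q [-0.366  0.404  1.738  0.     0.997  1.829] tcp [ 0.5197 -0.1491  0.185 ] F [-0.3 -0.4 -0.1] M [-0.01  0.02 -0.01] open -0.0002
polar r 5.2 th -0.714 yaw -2.194 yaw err vs cw tangent 0.09 tilt [ 0.0024 -0.0006]
hub move [24.9 -0.4  5.4] rot [-0.001 -0.002  0.001]
```

View pics/w14.png

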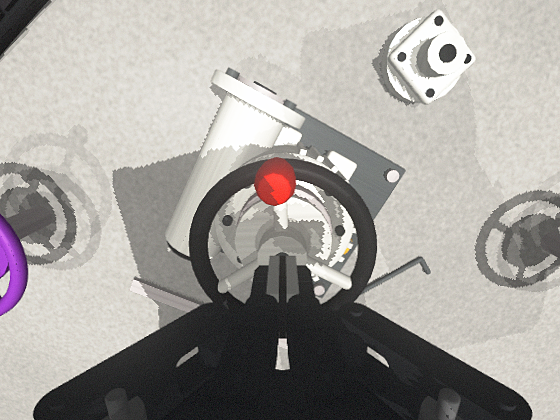

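Call:
{"fn": "play_rows", "kwargs": {
  "plan": [
    [5,0,3,0,0,0],
    [5,0,3,0,0,0],
    [4,0,0,0,0,0],
    [3,0,0,0,0,0],
    [0,0,0,0,0,0]
  ]
}}

```text
time: 15.17
tcp_pos: [0.5162, -0.1462, 0.1693]
tcp_rot: [[0.006, -0.584, -0.812], [-0.002, -0.812, 0.584], [-1.0, -0.002, -0.006]]
contact_force: [-1.2, 0.1, -0.5]
opening: -0.0002
```

Run:
```python
from h import *
st();hub(.16,-2.193)
```

```text
t 15.17 q [-0.363  0.417  1.764  0.     0.955  1.832] tcp [ 0.5162 -0.1462  0.1693] F [-1.2  0.1 -0.5] M [-0.01 -0.02 -0.06] open -0.0002
polar r 0.6 th -0.799 yaw -2.195 yaw err vs cw tangent 0.175 tilt [ 0.0059 -0.002 ]
hub move [ 9.3 -0.1  0.9] rot [-0.002 -0.006  0.002]
```

Over the hub centre; pressing slowly.

Call:
{"fn": "play_rows", "kwargs": {
  "plan": [
    [3,0,0.5,0,-0.004,0.001],
    [3,0,0.3,0,-0.002,0],
    [2,0,0,0,0,0],
    [2,0,0,0,0,0]
  ]
}}

```text
time: 15.5
tcp_pos: [0.5161, -0.1458, 0.1592]
tcp_rot: [[0.001, -0.584, -0.812], [0.0, -0.812, 0.584], [-1.0, -0.001, -0.001]]
contact_force: [-0.1, -0.2, 0.7]
opening: 0.0001
```

Run:
```python
from h import *
st();hub(.15,-2.193)
```

```text
t 15.5 q [-3.630e-01  4.330e-01  1.769e+00  1.000e-03  9.390e-01  1.831e+00] tcp [ 0.5161 -0.1458  0.1592] F [-0.1 -0.2  0.7] M [-0.02  0.    0.06] open 0.0001
polar r 0.3 th -0.44 yaw -2.194 yaw err vs cw tangent -0.183 tilt [0.0014 0.0004]
hub move [9.2 0.1 0.5] rot [-0.001 -0.001  0.001]
```

Call:
{"fn": "play_rows", "kwargs": {
  "plan": [
    [2,0,0.2,0,0,0],
    [2,0,0,0,0,0]
  ]
}}

```text
time: 15.67
tcp_pos: [0.5167, -0.1461, 0.1557]
tcp_rot: [[0.003, -0.584, -0.812], [-0.0, -0.812, 0.584], [-1.0, -0.002, -0.003]]
contact_force: [1.8, -0.7, 7.7]
opening: -0.0002
```

Call:
{"fn": "play_rows", "kwargs": {
  "plan": [
    [2,0,0,0,0,0],
    [2,0,0,0,0,0]
  ]
}}

```text
time: 15.83
tcp_pos: [0.5178, -0.1467, 0.1528]
tcp_rot: [[0.006, -0.584, -0.812], [-0.002, -0.812, 0.584], [-1.0, -0.002, -0.006]]
contact_force: [-2.1, -1.0, 9.1]
opening: -0.0001
```

Call:
{"fn": "play_rows", "kwargs": {
  "plan": [
    [2,0,0.8,0,-0.004,0.001],
    [2,0,0.5,0,-0.002,0]
  ]
}}

```text
time: 16.0
tcp_pos: [0.5176, -0.1467, 0.1503]
tcp_rot: [[0.004, -0.584, -0.812], [-0.001, -0.812, 0.584], [-1.0, -0.001, -0.004]]
contact_force: [-1.6, -1.4, 8.6]
opening: 0.0
```

Call:
{"fn": "play_rows", "kwargs": {
  "plan": [
    [2,0,0.3,0,0,0],
    [2,0,0,0,0,0]
  ]
}}

```text
time: 16.17
tcp_pos: [0.5178, -0.1474, 0.1493]
tcp_rot: [[0.005, -0.583, -0.812], [-0.003, -0.812, 0.583], [-1.0, -0.0, -0.006]]
contact_force: [-15.4, 3.4, 35.6]
opening: -0.0003
```

Run:
```python
from h import *
st();hub(.149,-2.193)
```

```text
t 16.17 q [-0.363  0.448  1.773 -0.002  0.914  1.831] tcp [ 0.5178 -0.1474  0.1493] F [-15.4   3.4  35.6] M [0.54 2.62 0.02] open -0.0003
polar r 2.6 th -0.698 yaw -2.193 yaw err vs cw tangent 0.075 tilt [ 0.0049 -0.0032]
hub move [ 0.3 -0.2  2.8] rot [-0.    -0.006  0.   ]
```

Force jumped to 36 N at z = 0.1493 (home predicts 0.149), so it's seated. Retreating.

Call:
{"fn": "play_rows", "kwargs": {
  "plan": [
    [-3,0,0,0,0,0],
    [-5,0,0,0,0,0],
    [-15,0,0,0,0,0],
    [-25,0,0,0,0,0],
    [-25,0,0,0,0,0],
    [-25,0,0,0,0,0]
  ]
}}

```text
time: 16.67
tcp_pos: [0.5151, -0.1464, 0.247]
tcp_rot: [[-0.004, -0.583, -0.812], [-0.0, -0.812, 0.583], [-1.0, 0.002, 0.003]]
contact_force: [0.3, -0.5, -0.8]
opening: 0.0002
```

Call:
{"fn": "play_rows", "kwargs": {
  "plan": [
    [-25,0,-30,0,0,0],
    [-20,0,-30,0,0,0],
    [0,0,-30,0,0,0],
    [0,0,-30,0,0,0],
    [0,0,0,0,0,0]
  ]
}}

```text
time: 17.08
tcp_pos: [0.6165, -0.2185, 0.3015]
tcp_rot: [[0.005, -0.582, -0.813], [-0.003, -0.813, 0.582], [-1.0, -0.0, -0.006]]
contact_force: [1.0, 0.5, -0.8]
opening: 0.0001
```

Run:
```python
from h import *
st()
c=read_camera("top"); d=read_camera("scene"); w=read_camera("wrist")
crop(c,280,150,100,100,6,"pics/t15.png"); crop(d,205,210,100,90,6,"pics/s15.png"); cv2.imwrite("pics/w15.png",w["image"][:,:,::-1])
```

```text
t 17.08 q [-4.110e-01  4.970e-01  1.292e+00 -1.000e-03  1.346e+00  1.781e+00] tcp [ 0.6165 -0.2185  0.3015] F [ 1.   0.5 -0.8] M [-0.02 -0.04  0.01] open 0.0001
polar r 124.2 th -0.626 yaw -2.192 yaw err vs cw tangent 0.004 tilt [ 0.005  -0.0035]
```

View pics/s15.png

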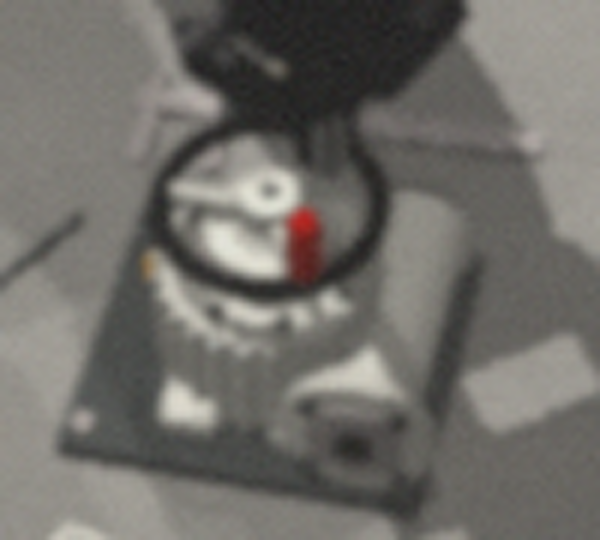

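View pics/w15.png

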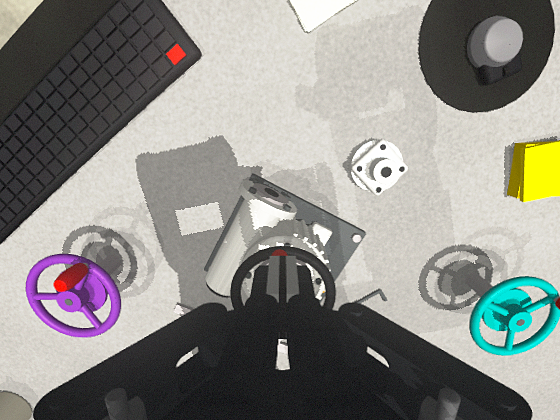

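Run:
```python
from h import *
d=read_camera("scene")
s=lambda x,y:(205+(x+.5)/6-.5,210+(y+.5)/6-.5)
for n,p in (("start",(270,170)),("dropped",(267,177)),("now",(270,190))):
    o,r=ray(d,*s(*p)); # closest height on axis line
    z=np.linspace(.1,.2,1001); X=np.c_[np.full(1001,.5158),np.full(1001,-.1457),z]-o
    r=r/np.linalg.norm(r); e=np.linalg.norm(np.cross(X,r),axis=1); print(n,z[e.argmin()].round(4),e.min().round(4))
```

```text
start 0.1509 0.0003
dropped 0.1458 0.0013
now 0.136 0.0002
```

View pics/t15.png

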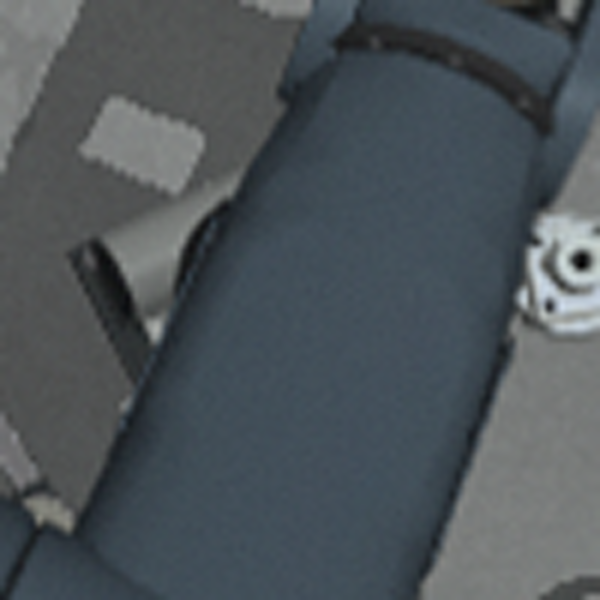

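Call:
{"fn": "play_rows", "kwargs": {
  "plan": [
    [0,0,-40,0,0,0],
    [0,0,-40,0,0,0],
    [0,0,-40,0,0,0],
    [0,-30,-20,0,0,0],
    [0,-30,0,0,0,0],
    [0,0,0,0,0,0]
  ]
}}

```text
time: 17.78
tcp_pos: [0.7599, -0.245, 0.2985]
tcp_rot: [[-0.008, -0.581, -0.814], [0.003, -0.814, 0.581], [-1.0, 0.002, 0.008]]
contact_force: [0.5, 0.9, -0.0]
opening: -0.0001
```

Run:
```python
from h import *
from scipy.ndimage import map_coordinates
from scipy.optimize import minimize
st()
d=read_camera("scene"); cv2.imwrite("pics/sceneZ.png",d["image"][:,:,::-1])
crop(d,205,210,100,90,6,"pics/s16.png"); c=read_camera("top"); crop(c,280,150,100,100,6,"pics/t16.png")
im0=cv2.imread("pics/scene0.png")[:,:,::-1]
a=np.linspace(0,2*np.pi,180,endpoint=False)
def fit(im,z0):
    g=im.astype(float).mean(2)
    def cost(p):
        z,tx,ty,r=p
        X=np.c_[AX[0]+r*np.cos(a),AX[1]+r*np.sin(a),z+tx*np.cos(a)+ty*np.sin(a)]
        uv=proj(d,X); v=map_coordinates(g,[uv[:,1],uv[:,0]],order=1); return np.minimum(v,120).mean()+1e5*(r-.056)**2*10
    return min((minimize(cost,[z,0,0,.056],method="Nelder-Mead",options=dict(initial_simplex=np.array([[z,0,0,.056],[z+.004,0,0,.056],[z,.003,0,.056],[z,0,.003,.056],[z,0,0,.057]]))) for z in z0+np.array([-.006,0,.006])),key=lambda r:r.fun)
for n,im,z in (("start",im0,.141),("now",d["image"],.125)):
    r=fit(im,z); print(n,r.x.round(4),r.fun)
```

```text
t 17.78 q [-0.37   0.834  0.727 -0.     1.589  1.821] tcp [ 0.7599 -0.245   0.2985] F [ 0.5  0.9 -0. ] M [ 0.02  0.02 -0.05] open -0.0001
polar r 263.5 th -0.386 yaw -2.191 yaw err vs cw tangent -0.234 tilt [-0.0081  0.0029]
start [ 0.141  -0.0004 -0.0023  0.0556] 59.958750235045585
now [ 0.1261  0.0004 -0.0012  0.0557] 49.42859759974489
```

View pics/s16.png

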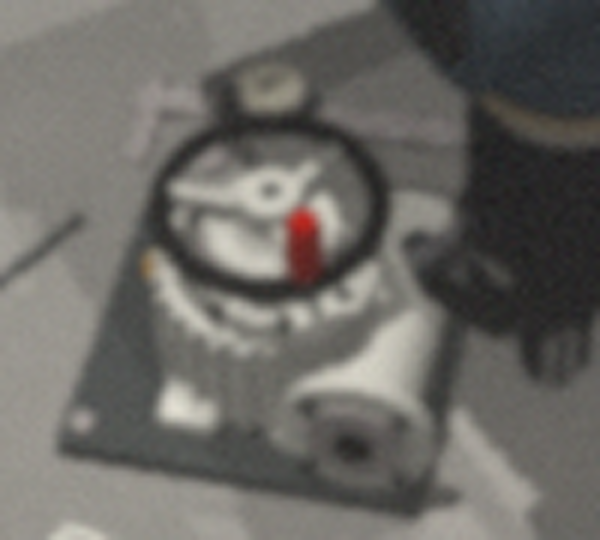

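View pics/t16.png

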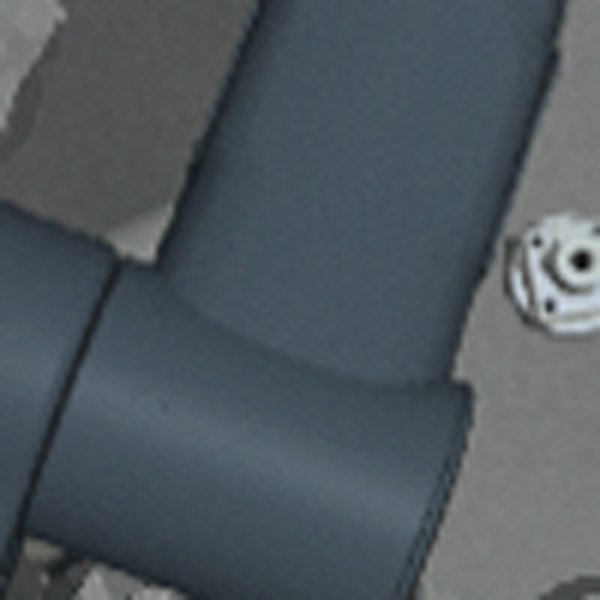

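Rim fit gives a centre height of 0.126 (home predicts about 0.1257). That leaves up to 1 mm of doubt, so I'll press once more, well centred, to confirm it is flush.

Call:
{"fn": "play_rows", "kwargs": {
  "plan": [
    [0,30,20,0,0,0],
    [0,30,40,0,0,0],
    [0,0,40,0,0,0],
    [0,0,40,0,0,0],
    [0,0,0,0,0,0]
  ]
}}

```text
time: 18.3
tcp_pos: [0.6016, -0.2138, 0.2945]
tcp_rot: [[-0.019, -0.584, -0.812], [0.005, -0.812, 0.584], [-1.0, 0.007, 0.018]]
contact_force: [0.3, -0.2, 0.8]
opening: 0.0002
```

Run:
```python
from h import *
st();hub(.16,-2.193)
```

```text
t 18.3 q [-0.413  0.483  1.331 -0.003  1.347  1.782] tcp [ 0.6016 -0.2138  0.2945] F [ 0.3 -0.2  0.8] M [0.01 0.04 0.01] open 0.0002
polar r 109.5 th -0.671 yaw -2.194 yaw err vs cw tangent 0.048 tilt [-0.0185  0.0049]
hub move [136.4  -6.1 107.2] rot [-0.001  0.018 -0.007]
```

Call:
{"fn": "play_rows", "kwargs": {
  "plan": [
    [10,-2,35,0,0.009,-0.003],
    [15,-2,35,0,0.009,-0.003],
    [15,-2,35,0,0,0],
    [10,0,2,0,0,0],
    [0,0,0,0,0,0]
  ]
}}

```text
time: 18.72
tcp_pos: [0.5069, -0.1448, 0.2465]
tcp_rot: [[0.002, -0.586, -0.81], [-0.003, -0.81, 0.586], [-1.0, 0.001, -0.004]]
contact_force: [-0.1, -0.3, 0.0]
opening: -0.0002
```

Run:
```python
from h import *
st();hub(.16,-2.193)
```

```text
t 18.72 q [-0.366  0.307  1.711 -0.002  1.121  1.832] tcp [ 0.5069 -0.1448  0.2465] F [-0.1 -0.3  0. ] M [ 0.02 -0.04 -0.  ] open -0.0002
polar r 9.0 th 3.045 yaw -2.197 yaw err vs cw tangent 2.612 tilt [ 0.0023 -0.0029]
hub move [86.5 -4.6 -7.2] rot [-0.004 -0.004 -0.001]
```

Call:
{"fn": "play_rows", "kwargs": {
  "plan": [
    [12,-2,-4,0,-0.003,0],
    [12,-2,-3,0,0,0],
    [14,-0.5,0,0,0,0],
    [14,0,0,0,0,0],
    [12,0,0,0,0,0],
    [8,0,0,0,0,0],
    [0,0,0,0,0,0],
    [0,0,0,0,0,0]
  ]
}}

```text
time: 19.38
tcp_pos: [0.5197, -0.1497, 0.1703]
tcp_rot: [[0.005, -0.589, -0.808], [-0.004, -0.808, 0.589], [-1.0, -0.0, -0.006]]
contact_force: [-0.3, 0.7, 0.0]
opening: -0.0002
```

Run:
```python
from h import *
st();hub(.149,-2.193)
```

```text
t 19.38 q [-0.366  0.423  1.751 -0.002  0.961  1.836] tcp [ 0.5197 -0.1497  0.1703] F [-0.3  0.7  0. ] M [ 0.02 -0.02  0.01] open -0.0002
polar r 5.6 th -0.797 yaw -2.2 yaw err vs cw tangent 0.168 tilt [ 0.0053 -0.0037]
hub move [21.2 -0.9  5.9] rot [-0.007 -0.006  0.   ]
```

Call:
{"fn": "play_rows", "kwargs": {
  "plan": [
    [4,-0.5,3,-0.003,-0.004,0],
    [4,-0.4,3,-0.003,-0.002,0],
    [4,0,0,0,0,0],
    [2,0,0,0,0,0],
    [0,0,0,0,0,0]
  ]
}}

```text
time: 19.8
tcp_pos: [0.5163, -0.1457, 0.1563]
tcp_rot: [[0.003, -0.584, -0.812], [-0.001, -0.812, 0.584], [-1.0, -0.001, -0.003]]
contact_force: [-1.0, 0.5, 0.4]
opening: 0.0001
```

Run:
```python
from h import *
st();hub(.149,-2.193)
```

```text
t 19.8 q [-0.362  0.436  1.771  0.     0.931  1.832] tcp [ 0.5163 -0.1457  0.1563] F [-1.   0.5  0.4] M [-0.   -0.04  0.02] open 0.0001
polar r 0.5 th -0.081 yaw -2.194 yaw err vs cw tangent -0.543 tilt [ 0.0027 -0.0008]
hub move [7.3 0.3 0.6] rot [-0.001 -0.003  0.001]
```

Call:
{"fn": "play_rows", "kwargs": {
  "plan": [
    [2,0,0.4,0,-0.002,0],
    [2,0,0.2,0,0,0],
    [1,0,0,0,0,0]
  ]
}}

```text
time: 20.05
tcp_pos: [0.5161, -0.1454, 0.1516]
tcp_rot: [[0.002, -0.584, -0.812], [0.0, -0.812, 0.584], [-1.0, -0.001, -0.002]]
contact_force: [0.7, -0.2, 0.0]
opening: -0.0002
```

Call:
{"fn": "play_rows", "kwargs": {
  "plan": [
    [1,0,0,0,0,0]
  ]
}}

```text
time: 20.13
tcp_pos: [0.5161, -0.1454, 0.1505]
tcp_rot: [[0.002, -0.584, -0.812], [-0.0, -0.812, 0.584], [-1.0, -0.001, -0.002]]
contact_force: [0.2, -0.1, -0.3]
opening: -0.0
```

Call:
{"fn": "play_rows", "kwargs": {
  "plan": [
    [1,0,0,0,0,0]
  ]
}}

```text
time: 20.22
tcp_pos: [0.5162, -0.1455, 0.1495]
tcp_rot: [[0.002, -0.584, -0.812], [-0.0, -0.812, 0.584], [-1.0, -0.001, -0.002]]
contact_force: [-2.4, 0.5, 10.3]
opening: 0.0001
```

Call:
{"fn": "play_rows", "kwargs": {
  "plan": [
    [0.7,0,0,0,0,0]
  ]
}}

```text
time: 20.3
tcp_pos: [0.5163, -0.1456, 0.1494]
tcp_rot: [[0.002, -0.583, -0.812], [-0.0, -0.812, 0.583], [-1.0, -0.001, -0.002]]
contact_force: [-6.3, 1.5, 16.8]
opening: -0.0001
```

Contact is at 0.1495, and it is stiff, with no further travel at 17 N. It is flush. Retreating.

Call:
{"fn": "play_rows", "kwargs": {
  "plan": [
    [-3,0,0,0,0,0],
    [-5,0,0,0,0,0],
    [-15,0,0,0,0,0],
    [-25,0,0,0,0,0],
    [-25,0,0,0,0,0],
    [-25,0,0,0,0,0],
    [-25,0,0,0,0,0],
    [0,0,0,0,0,0]
  ]
}}

```text
time: 20.97
tcp_pos: [0.5153, -0.1453, 0.2786]
tcp_rot: [[0.0, -0.584, -0.812], [0.0, -0.812, 0.584], [-1.0, -0.001, -0.0]]
contact_force: [-0.0, -0.0, 0.2]
opening: 0.0
```

Call:
{"fn": "play_rows", "kwargs": {
  "plan": [
    [0,0,-30,0,0,0],
    [0,0,-40,0,0,0],
    [0,0,-40,0,0,0],
    [0,0,-40,0,0,0],
    [0,0,-20,0,0,0],
    [0,0,0,0,0,0],
    [0,0,0,0,0,0]
  ]
}}

```text
time: 21.55
tcp_pos: [0.6579, -0.2481, 0.2791]
tcp_rot: [[0.003, -0.583, -0.813], [-0.0, -0.813, 0.583], [-1.0, -0.001, -0.002]]
contact_force: [-0.4, -0.1, 0.1]
opening: 0.0003
```

Run:
```python
from h import *
st()
d=read_camera("scene"); cv2.imwrite("pics/s17.png",d["image"][:,:,::-1])
```

```text
t 21.55 q [-4.270e-01  6.120e-01  1.160e+00  1.000e-03  1.367e+00  1.766e+00] tcp [ 0.6579 -0.2481  0.2791] F [-0.4 -0.1  0.1] M [-0.02  0.01 -0.03] open 0.0003
polar r 175.1 th -0.624 yaw -2.193 yaw err vs cw tangent 0.002 tilt [ 0.0026 -0.0001]
```

View pics/s17.png

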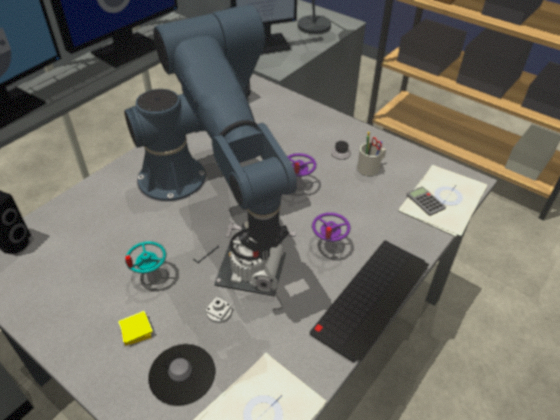

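The scene shows the wheel seated at about (250,243). All the bystanders are where they started, and the arm is clear.

```bash
python3 -c "
from cell import *
print(job_done())"
```

```text
the job is handed in; nothing more can be done
None
```

The handwheel is home with its collar flush on the boss. I handed the job in at about 21.6 s, with the robot clear of everything.

- **Cranking:** I turned the wheel clockwise by its grip with loosely closed jaws. After about 4 rad it dropped about 5 mm and came up against the stop. I pushed there with no more than about 6 N by the readings, then eased off.
- **Pressing:** I pressed the hub down with closed fingertips. It gave way at about 9 N, then hit the seat. The push on the seat peaked at about 36 N, more than I intended but under the 40 N limit.
- **Flush check:** A second, centred press met solid contact at tool height 0.1495 m (0.149 predicted) and did not move under 17 N.
- **Camera check:** After the first press, the hub top measured about 0.136 m (home is 0.135) and the rim fit was within about 0.5 mm of home. The fit showed 14.9 mm of travel from the start instead of the nominal 16 mm. I put that down to the wheel's lean at the start and pixel noise.
- **Bystanders:** All of those visible in the last image looked unmoved. The arm hid the caliper there, but it was in place in the views just before the second press.

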